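# Bring out the finished sample tray

### The arm

A 6-joint arm with a two-finger parallel gripper is mounted at the origin on the work surface. World frame = base frame: x ahead of the robot, y to its left, z up, the work surface at z = 0. Lengths are in m, angles in degrees, forces in N, time in s.
With the tool pointing down it reaches from about 0.35 to 0.875 m from the base axis. Payload 4.2 kg.
Tool frame: the origin (TCP) lies between the finger pads; the fingertips stand 17 mm ahead of it and the grasp point (between the pads) lies 2 mm behind it; z points along the fingers, y is the direction in which the jaws open and shut (so a half turn about z gives the same grasp; the last joint's range is limited). The gripper opens to 87 mm and grips with 3 to 60 N. Pads are 19 mm wide; open, the fingers measure 117 mm over their backs; the gripper's body (75 mm by 190 mm) begins 51 mm behind the grasp point.
Start: joints at [-59.038, 22.042, 0.453, 0, -68.411, -14.817], TCP at [0.174, -0.6, 0.24] pointing down, gripper open.
Joint ranges: [-179.83, 179.83], [-69.29, 118.12], [-61.27, 80.66], [-181.25, 117.63], [-171.15, -9.14], [-177.46, 177.46]. Speed limits (degrees/s): [159.86, 159.86, 180, 180, 180, 180].

### API

Orientations are given as a 3x3 rotation matrix whose columns are the frame's x, y, z axes.
In Python, from station import r gives the robot as it stands.
- The arm moves only by the shell command python3 -m creep 'ROWS'. ROWS is JSON, a list of rows, each a list of 7 numbers: the opening, from 0 (shut) to 1 (fully open), then the shift along the tool's x, y, z scaled (see below), then the turn, a rotation vector about the tool's x, y, z scaled (see below). A call has 1 to 5 rows; each row is the pose to reach, as a shift and turn from the pose measured when the call began, along the tool's axes at that moment, turning the shorter way round; what a row does not reach only later rows make up. The controller multiplies each number of a shift by 300 mm and each number of a turn by 180 degrees. A row lasts 1/12 s, in which the tool goes at most 41.7 mm and 7.16 degrees, less where a joint would pass 70% of its speed; a pose out of reach is approached as far as the arm can. A call with a number of a shift or a turn outside -1 to 1 is refused whole. A call with a gripper value outside its range is refused whole. The fingers move at their own pace and stop on an object; the grip force is fixed at half the most. Time passes only in rows, so rows that repeat a pose let the fingers close. It gives the time, the measured TCP pose, the force and the opening at its end, in the units of the state.
- r.sense(): the state, without advancing time (a new reading comes with each control period).
- r.capture(name): name is "scene" or "top"; returns the picture (420x560x3 uint8, blue, green, red); there is no depth.
- r.camera_model(name): a dict with "mtx" (3x3 intrinsics, pixels), "R" (3x3) and "t" (3): a world point X has camera coordinates R X + t. Camera axes: x right, y down, z forward; pixel columns grow to the right and rows downward; lengths in m; the calibration is good to about 2 mm. A picture is of the moment at which its call begins. camera_model takes no time and is no camera call.
- r.finish_job(): hands the job in, once; it reports no verdict.
Trained networks look in the newest picture that a camera, given by its name, has taken for a name from the list of things; names that differ only in an ending like _2 or _b are one class to them, and where a whole thing is asked for, a point or a joint stands for the part that bears it (a point fixed in the world has none). Each returns a list of dicts, best first, with "score" (0 to 1); they miss things now and then, are a little off and sometimes report something else, mostly with a low value. They report only what shows in the picture. A call takes as long as a camera call. They do not tell look-alikes from the thing itself.
- r.recognise(camera, target): "rect" ([left, top, right, bottom] as shares, 0 to 1, of the picture: columns of its width, rows of its height, round what is visible of it).
- r.outline_of(camera, target): "pixels" (420x560 bool, what is visible of it) and "rect" ([left, top, right, bottom] as shares, 0 to 1, of the picture: columns of its width, rows of its height, round what is visible of it).
The state is a dict: "time_s": time; "joints": joint angles; "joint_velocities": joint speeds; "effort": joint torques, N m; "tcp_pos": TCP position; "ee_rot": TCP orientation; "wrist_force": force on the tool from outside, world axes, zero at the start; "moment": the same for the moment, N m; "gripper_width": opening from 0.0 (shut) to 1.0 (fully open).
Only numpy, scipy, OpenCV 4.12 (cv2) and the standard library are available. Lean on these libraries where they do the work, as an engineer would, in place of code of your own. Each camera call takes 0.05 s, during which the arm holds its last target.

### The job

Only one tray of the sample loader may be out at a time: with the fingertips, push the empty tray that was left out fully home, then hook a fingertip behind the lip of the tray that holds the tubes and draw it gently along its rail, all the way out to its stop. Do not grip or force the trays, do not touch, tip or lift the tubes, and leave the third tray and the things beside the loader alone. Finish with the hand clear.

Things in the scene. Friction and masses are not known exactly. Their poses are not given: they have to be found in the camera images.
- tray_tubes (a joint): Plain blue-grey tray 165 x 90 mm: front lip, 75 x 82 mm of free finger space behind it, then a block of six tube wells, its top 4 mm above the lip. The only one holding tubes; starts home. In any of three side-by-side lanes, 104 mm apart. Slide, m: 0 = fully home, 0.110 = fully out at its stop (lip moved to -x of its lip point). About 2 N of friction; stays where left.
- tray_tubes_lip (a point): Middle of the top edge of the lip (8 mm thick, 90 mm wide) of the tray that holds the tubes, 46 mm above the bench. x points inwards along the rail, from lip to wells; y along the lip; z up. Lip faces lie 4 mm in -x (front) and +x (rear), the top 3 mm stepped back 2 mm; tray floor 30 mm below, underside 34 mm below. Side walls 20 mm below.
- tray_open (a joint): Plain blue-grey tray 165 x 90 mm: front lip, 75 x 82 mm of free finger space behind it, then a block of six tube wells, its top 4 mm above the lip. Empty; starts 50 to 95 mm out. In any of three side-by-side lanes, 104 mm apart. Slide, m: 0 = fully home, 0.110 = fully out at its stop (lip moved to -x of its lip point). About 2 N of friction; stays where left.
- tray_open_lip (a point): Middle of the top edge of the lip (8 mm thick, 90 mm wide) of the tray left standing out, 46 mm above the bench. x points inwards along the rail, from lip to wells; y along the lip; z up. Lip faces lie 4 mm in -x (front) and +x (rear), the top 3 mm stepped back 2 mm; tray floor 30 mm below, underside 34 mm below. Side walls 20 mm below.
- tray_spare (a joint): Plain blue-grey tray 165 x 90 mm: front lip, 75 x 82 mm of free finger space behind it, then a block of six tube wells, its top 4 mm above the lip. Empty, starts home, to be left as it is. In any of three side-by-side lanes, 104 mm apart. Slide, m: 0 = fully home, 0.110 = fully out at its stop (lip moved to -x of its lip point). About 2 N of friction; stays where left.
- tray_spare_lip (a point): Middle of the top edge of the lip (8 mm thick, 90 mm wide) of the third, empty tray, 46 mm above the bench. x points inwards along the rail, from lip to wells; y along the lip; z up. Lip faces lie 4 mm in -x (front) and +x (rear), the top 3 mm stepped back 2 mm; tray floor 30 mm below, underside 34 mm below. Side walls 20 mm below.
- tube_a_mid (a point): Middle (38 mm above its foot) of a loose sample tube with a dark cap, 13 mm in diameter (cap 15 mm), 76 mm tall, standing in a 34 mm deep well, its cap top 92 mm above the bench; 93 mm behind the middle of the lip of its tray and 14 mm to its + y side.
- tube_b_mid (a point): Middle (38 mm above its foot) of a loose sample tube with a dark cap, 13 mm in diameter (cap 15 mm), 76 mm tall, standing in a 34 mm deep well, its cap top 92 mm above the bench; 93 mm behind the middle of the lip of its tray and 14 mm to its - y side.
- tube_c_mid (a point): Middle (38 mm above its foot) of a loose sample tube with a dark cap, 13 mm in diameter (cap 15 mm), 76 mm tall, standing in a 34 mm deep well, its cap top 92 mm above the bench; 115 mm behind the middle of the lip of its tray and 14 mm to its - y side.
- tube_d_mid (a point): Middle (38 mm above its foot) of a loose sample tube with a dark cap, 13 mm in diameter (cap 15 mm), 76 mm tall, standing in a 34 mm deep well, its cap top 92 mm above the bench; 137 mm behind the middle of the lip of its tray and 14 mm to its + y side.
- jar_mid (a point): Middle of an amber screw-cap jar, 52 mm in diameter, 75 mm tall, standing on the bench beside the loader.
- tipbox_mid (a point): Middle of a pipette-tip box, 87 x 62 x 58 mm high, standing on the bench beside the loader.
- beaker_mid (a point): Middle of a clear beaker, 54 mm in diameter, 60 mm tall, standing on the bench beside the loader.
- loader: Low grey-white head of the sample loader, fixed, 110 x 330 x 85 mm high, behind the three lanes. Its origin is on the bench under the lip line of the trays when home, at the middle lane; x points from the lips to the head (the head spans x 180 to 290 mm), z up.
Mind the look-alikes: they are no part of the job. Leave any black or purple look-alike of the part that bears tray_open alone.

How it is judged (in metres and radians):
On the way, in this order (a step that is already met when the one before it is completed fails the run):
1. the tray that was left out is pushed fully home (value of joint tray_open below 0.005 m and value of joint tray_tubes below 0.012 m), for 0.2 s.
2. the tray with the tubes is drawn out to its stop (value of joint tray_tubes above 0.102 m), for 0.2 s.
At the end, for the whole second after the job is handed in: The tray with the tubes is out to within 8 mm of its 110 mm stop, the tray that was left out is home to within 6 mm, the third tray is home to within 8 mm, all trays are at rest and all four tubes stand upright in their wells (within 0.15 rad) (value of joint tray_open below 0.006 m and value of joint tray_tubes above 0.102 m and value of joint tray_spare below 0.008 m and velocity of joint each of tray_tubes, tray_open, tray_spare below 0.01 m/s and angle between each of tube_a_mid, tube_b_mid, tube_c_mid, tube_d_mid's own z axis and vertical below 0.15 rad); the robot touches nothing.
It fails at once if two trays are out at once: the tray with the tubes is drawn more than 15 mm while the other is still more than 8 mm out (value of joint tray_tubes above 0.015 m and value of joint tray_open above 0.008 m).
It fails at once if the tray with the tubes is jerked (faster than 0.35 m/s) (velocity of joint tray_tubes above 0.35 m/s).
It fails at once if a lip is pinched (fingers press on its front and rear faces at once) or a tray is forced (over 60 N from the fingers) ((contact force between the fingers and tray_tubes_lip_front above 2 N and contact force between the fingers and tray_tubes_lip_rear above 2 N) or (contact force between the fingers and tray_open_lip_front above 2 N and contact force between the fingers and tray_open_lip_rear above 2 N) or contact force between the fingers and tray_tubes above 60 N or contact force between the fingers and tray_open above 60 N or contact force between the fingers and tray_spare above 60 N).
It fails at once if a tube is touched by the robot (more than 1.5 N), lifted by more than 10 mm or tipped beyond 0.3 rad (contact force between any of the arm, the fingers and tube_a above 1.5 N or contact force between any of the arm, the fingers and tube_b above 1.5 N or contact force between any of the arm, the fingers and tube_c above 1.5 N or contact force between any of the arm, the fingers and tube_d above 1.5 N or height (world z) of any of tube_a_mid, tube_b_mid, tube_c_mid, tube_d_mid above 0.064 m or angle between any of tube_a_mid, tube_b_mid, tube_c_mid, tube_d_mid's own z axis and vertical above 0.3 rad).
It fails at once if the third tray or a thing beside the loader is moved by more than 12 mm (value of joint tray_spare above 0.012 m or distance of any of jar_mid, tipbox_mid, beaker_mid from where it was at the start of the episode above 0.012 m).
It also fails if it takes over 51 s, if anything falls off the work surface, if the arm or the gripper's body presses on something with over 40 N, if the wrist force passes 120 N, or if a joint passes its speed limit or range.

## Working session

There is one attempt and no reset: what is moved stays moved. The work goes in short steps, Python scripts to look and compute and a shell command to move; the robot and the scene stay as the last step left them, time stands still between calls to the robot, and variables do not carry over. Pictures are saved under pics/ and viewed, and the job is handed in when it is done.

```bash
mkdir -p pics; ls; python3 - <<'E'
from station import r
import cv2
for n in("scene","top"):
    cv2.imwrite(f"pics/{n}0.png",r.capture(n)); m=r.camera_model(n); print(n,m)
s=r.sense();print(s)
E
```

```text
pics
scene {'mtx': array([[523.84896736,   0.        , 284.72980154],
       [  0.        , 523.84896736, 208.79839121],
       [  0.        ,   0.        ,   1.        ]]), 'R': array([[ 0.33645607,  0.94165041, -0.00958194],
       [ 0.79294683, -0.28878292, -0.53650699],
       [-0.50796913,  0.17291306, -0.84384148]]), 't': array([-0.14597262, -0.37756281,  1.55176037])}
top {'mtx': array([[392.2587525 ,   0.        , 281.48425271],
       [  0.        , 392.2587525 , 216.4976286 ],
       [  0.        ,   0.        ,   1.        ]]), 'R': array([[-0.0286638 , -0.99949221,  0.01391804],
       [-0.99648968,  0.02747652, -0.07907812],
       [ 0.07865555, -0.01613587, -0.99677126]]), 't': array([0.0083091 , 0.48233398, 1.26105058])}
{'time_s': 0.1, 'joints': array([-5.90384987e+01,  2.20861707e+01,  3.89253604e-01, -2.60174472e-02,
       -6.84120365e+01, -1.48180023e+01]), 'joint_velocities': array([ 0.06907711, -0.19691616,  0.17932513,  0.1132882 , -0.05744534,
        0.0335815 ]), 'effort': array([-5.88071885e-05, -3.91691172e+01,  1.87935966e+01,  4.23187092e+00,
        1.34918833e-02, -7.00471310e-05]), 'tcp_pos': array([ 0.17367654, -0.59986486,  0.23858034]), 'ee_rot': array([[-9.60614868e-01, -2.77882522e-01, -6.16206904e-04],
       [-2.77883194e-01,  9.60613094e-01,  1.84783899e-03],
       [ 7.84542625e-05,  1.94629515e-03, -9.99998103e-01]]), 'wrist_force': array([ 0.28952582, -0.15001573,  0.6880579 ]), 'moment': array([-0.05283939,  0.01512109,  0.06116419]), 'gripper_width': 0.9982540546183652}
```

View pics/scene0.png

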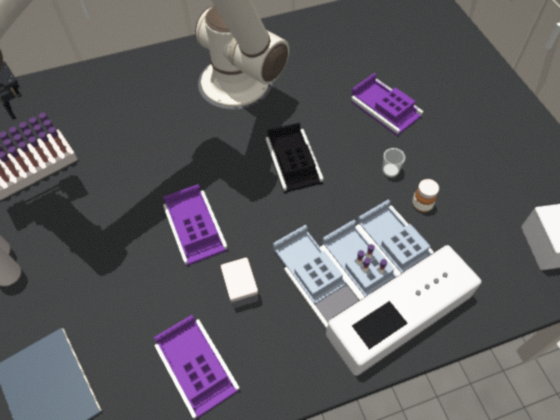

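View pics/top0.png

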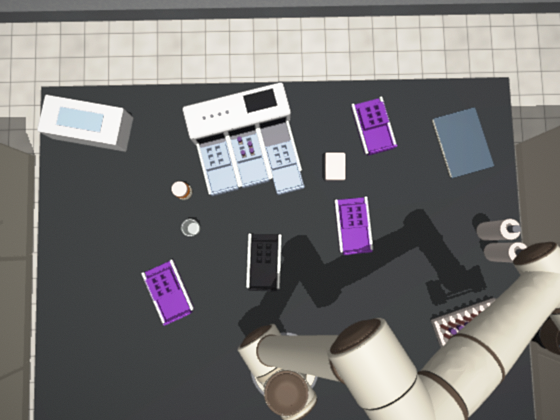

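The top view shows three blue-grey trays with their lips toward the robot. The open one is at about (288,170), the tube tray is the middle lane at (247,160), and the spare is at (218,165). The purple and black trays are look-alikes. I'll zoom in and measure.

```bash
cat > h.py <<'E'
import numpy as np,cv2
from station import r
def proj(n,P):
    m=r.camera_model(n);P=np.atleast_2d(P);c=P@m["R"].T+m["t"];p=c@m["mtx"].T;return p[:,:2]/p[:,2:]
def back(n,px,z):
    m=r.camera_model(n);px=np.atleast_2d(px).astype(float)
    d=np.c_[px,np.ones(len(px))]@np.linalg.inv(m["mtx"]).T@m["R"];o=-m["R"].T@m["t"]
    s=(z-o[2])/d[:,2];return o+s[:,None]*d
def crop(n,img,x0,y0,x1,y1,k,f):
    cv2.imwrite(f,cv2.resize(img[y0:y1,x0:x1],None,fx=k,fy=k,interpolation=cv2.INTER_CUBIC))
E
python3 - <<'E'
from h import *
s=cv2.imread("pics/scene0.png");t=cv2.imread("pics/top0.png")
crop("s",s,265,190,485,370,3.6,"pics/s_z.png");crop("t",t,175,75,315,205,4.5,"pics/t_z.png")
for n in("scene","top"):
    for k in("loader","tray_open","tray_tubes","jar_mid","beaker_mid","tipbox_mid"):
        print(n,k,[(round(d["score"],2),[round(v*w) for v,w in zip(d["rect"],[560,420,560,420])]) for d in r.recognise(n,k)][:6])
E
```

```text
scene loader [(0.81, [324, 248, 481, 374]), (0.19, [324, 220, 395, 297])]
scene tray_open [(0.96, [272, 224, 343, 302]), (0.84, [156, 313, 232, 404]), (0.75, [352, 73, 412, 126]), (0.56, [162, 181, 222, 257])]
scene tray_tubes [(0.83, [322, 221, 397, 295])]
scene jar_mid [(0.68, [414, 178, 438, 211])]
scene beaker_mid [(0.78, [380, 150, 404, 181])]
scene tipbox_mid [(0.86, [222, 256, 257, 308])]
top loader [(0.67, [184, 84, 289, 143])]
top tray_open [(0.71, [338, 200, 371, 249]), (0.71, [358, 98, 395, 153]), (0.61, [249, 241, 279, 290]), (0.55, [267, 139, 304, 194])]
top tray_tubes []
top jar_mid [(0.56, [172, 183, 191, 199])]
top beaker_mid [(0.48, [180, 222, 198, 239])]
top tipbox_mid [(0.59, [324, 154, 350, 182]), (0.42, [203, 141, 239, 196])]
```

View pics/s_z.png

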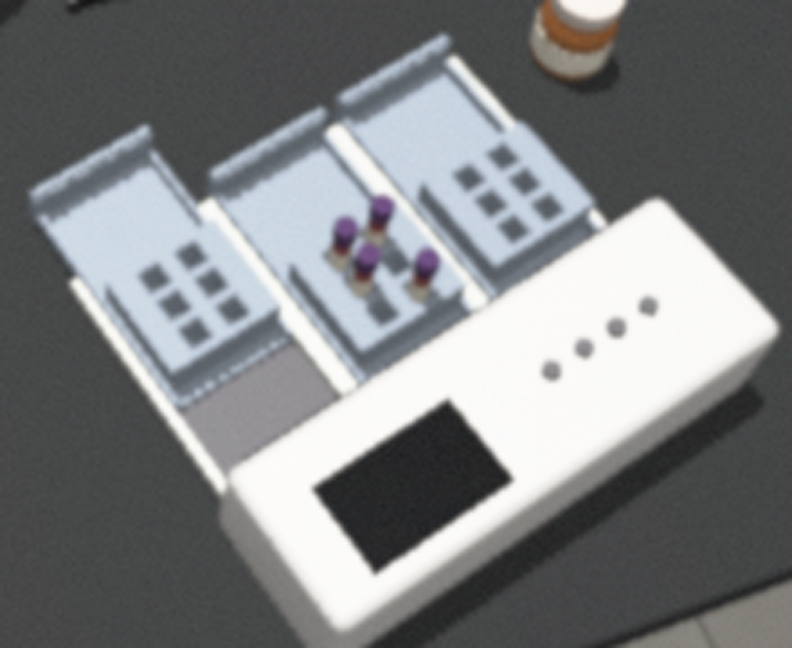

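View pics/t_z.png

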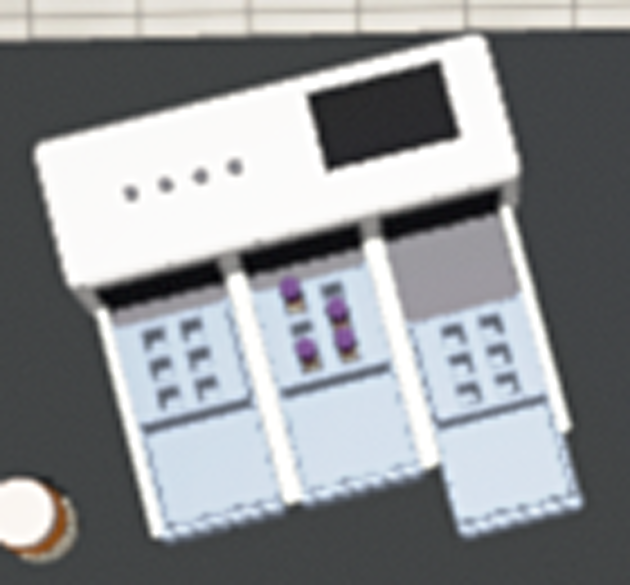

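```bash
python3 - <<'E'
from h import *
f=lambda p,k,o:np.array(p)/k-0.5/k*0+np.array(o)
S=lambda p:f(p,3.6,(265,190)); T=lambda p:f(p,4.5,(175,75))
lips={"open":[(34,196),(150,131)],"tubes":[(213,178),(325,115)],"spare":[(342,101),(449,41)]}
for k,v in lips.items():
    b=back("scene",S(v),.046);d=b[0]-b[1];print("s",k,b.mean(0).round(4),np.linalg.norm(d).round(4),np.degrees(np.arctan2(d[1],d[0])).round(2))
lt={"open":[(462,533),(580,505)],"tubes":[(303,500),(435,465)],"spare":[(162,538),(285,508)]}
for k,v in lt.items():
    b=back("top",T(v),.046);d=b[0]-b[1];print("t",k,b.mean(0).round(4),np.linalg.norm(d).round(4),np.degrees(np.arctan2(d[1],d[0])).round(2))
print(back("top",T([(35,147),(485,37),(520,170),(75,283)]),.085).round(4))
print(back("scene",S([(655,198),(780,330),(345,632),(230,480)]),.085).round(4))
# refine: fit loader pose + slide to scene+top clicks
E
```

```text
s open [ 0.5725 -0.0343  0.046 ] 0.089 -77.23
s tubes [0.5997 0.0778 0.046 ] 0.0885 -77.8
s spare [0.575  0.1791 0.046 ] 0.0885 -77.84
t open [ 0.5637 -0.0371  0.046 ] 0.0867 101.91
t tubes [0.5929 0.0706 0.046 ] 0.0975 103.51
t spare [0.5665 0.1748 0.046 ] 0.0898 102.35
[[ 0.8298  0.2971  0.085 ]
 [ 0.9021 -0.0205  0.085 ]
 [ 0.8052 -0.0423  0.085 ]
 [ 0.732   0.2702  0.085 ]]
[[ 0.7338  0.2733  0.085 ]
 [ 0.8366  0.2988  0.085 ]
 [ 0.9117 -0.0133  0.085 ]
 [ 0.8119 -0.0392  0.085 ]]
```

```bash
cat > ov.py <<'E'
from h import *
def ov(n,img,pose,slides,box,k,f):
    x,y,a=pose;c,s=np.cos(a),np.sin(a)
    W=lambda L:np.array([[x+c*p[0]-s*p[1],y+s*p[0]+c*p[1],p[2]] for p in L])
    x0,y0,x1,y1=box
    im=cv2.resize(img[y0:y1,x0:x1],None,fx=k,fy=k,interpolation=cv2.INTER_CUBIC)
    def rect(xa,xb,ya,yb,z,col):
        p=proj(n,W([(xa,ya,z),(xb,ya,z),(xb,yb,z),(xa,yb,z)]))
        p=((p+0.5-[x0,y0])*k-0.5);cv2.polylines(im,[np.round(p).astype(int)],True,col,1)
    rect(.18,.29,-.165,.165,.085,(0,0,255))
    for l,sl in zip((-1,0,1),slides):
        o=l*.104
        rect(-.002-sl,.002-sl,o-.045,o+.045,.046,(0,255,0))
        rect(.079-sl,.161-sl,o-.041,o+.041,.050,(255,0,255))
    cv2.imwrite(f,im)
E
python3 - <<'E'
from ov import *
s=cv2.imread("pics/scene0.png");t=cv2.imread("pics/top0.png")
p=(.598,.0765,np.radians(12.5));sl=(.05,0,0)
ov("scene",s,p,sl,(265,190,485,370),3.6,"pics/s_o.png");ov("top",t,p,sl,(175,75,315,205),4.5,"pics/t_o.png")
E
```

```text
(no output)
```

View pics/s_o.png

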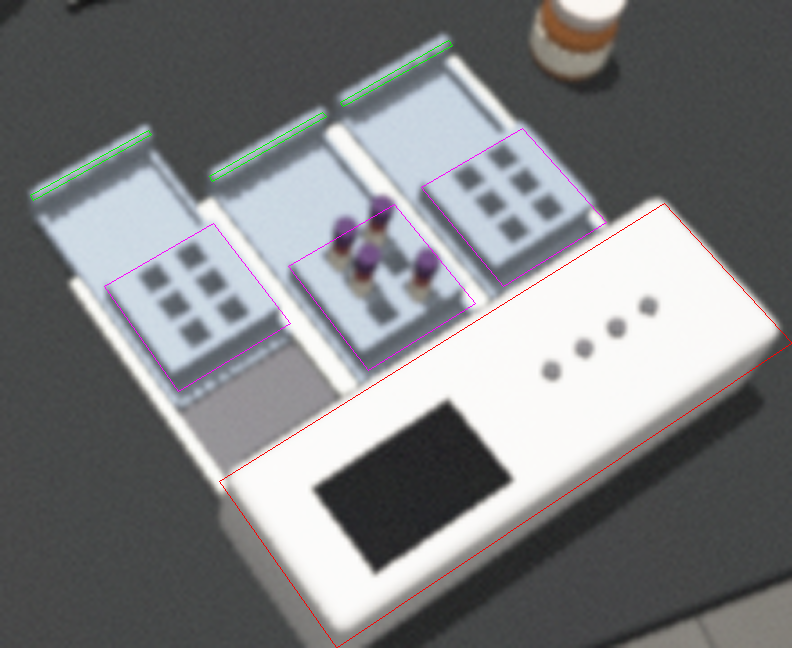

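View pics/t_o.png

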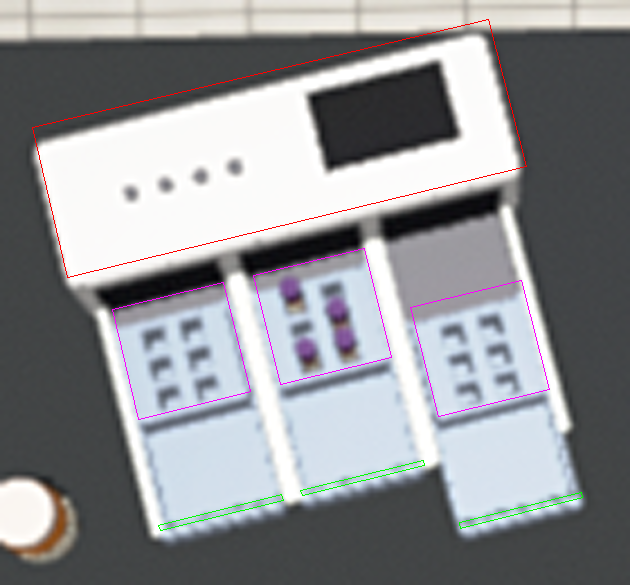

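The scene overlay matches the picture closely. The top overlay is about 4 mm off along the rail, so I'll take a value in between. The tool yaw is already nearly aligned, so I'll shut the fingers and move over.

```bash
cat > plan.py <<'E'
import sys
from h import *
A=np.radians(12.5);EX=np.array([np.cos(A),np.sin(A),0]);EY=np.array([-np.sin(A),np.cos(A),0]);O=np.array([.596,.0755,0])
def loc(p): d=np.array(p)-O; return np.array([d@EX,d@EY,p[2]])
def plan(lx,ly,z):  # loader coords
    s=r.sense();R=s["ee_rot"];p=s["tcp_pos"];t=O+lx*EX+ly*EY;t[2]=z
    Rt=np.c_[-EX,EY,[0,0,-1]]
    rv=cv2.Rodrigues(R.T@Rt)[0].ravel()
    print("t",round(s["time_s"],2),"loc",loc(p).round(4),"F",s["wrist_force"].round(1),"g",round(s["gripper_width"],2))
    print("shift",(R.T@(t-p)/.3).round(4),"turn",(np.degrees(rv)/180).round(4))
if __name__=="__main__": plan(*map(float,sys.argv[1:4]))
E
python3 plan.py -0.095 -0.104 0.16
```

```text
t 0.7 loc [-0.5584 -0.5684  0.2396] F [ 0.4  1.  -0.3] g 1.0
shift [-1.6402  1.4466  0.2652] turn [-0.      0.      0.0203]
```

```bash
python3 -m creep '[[0,-0.1,0.09,0,0,0,0.02],[0,-0.2,0.18,0,0,0,0.02],[0,-0.3,0.27,0,0,0,0.02],[0,-0.4,0.36,0,0,0,0.02],[0,-0.5,0.45,0,0,0,0.02]]'; python3 plan.py -0.095 -0.104 0.16
```

```text
time_s: 1.12
tcp_pos: [0.2809, -0.4274, 0.2397]
ee_rot: [[-0.976, -0.217, 0.0], [-0.217, 0.976, -0.0], [-0.0, -0.0, -1.0]]
wrist_force: [1.6, 0.2, 0.2]
gripper_width: 0.706
t 1.12 loc [-0.4165 -0.4228  0.2397] F [1.6 0.2 0.2] g 0.71
shift [-1.0718  1.0625  0.2655] turn [-0.0001  0.0001  0.0001]
```

```bash
python3 -m creep '[[0,-0.09,0.09,0.02,0,0,0],[0,-0.18,0.18,0.05,0,0,0],[0,-0.27,0.27,0.07,0,0,0],[0,-0.36,0.36,0.1,0,0,0],[0,-0.45,0.45,0.12,0,0,0]]';python3 plan.py -0.095 -0.104 0.16
```

```text
time_s: 1.53
tcp_pos: [0.3839, -0.2646, 0.2035]
ee_rot: [[-0.976, -0.217, 0.001], [-0.217, 0.976, -0.0], [-0.001, -0.001, -1.0]]
wrist_force: [0.6, -0.2, 0.0]
gripper_width: 0.325
t 1.53 loc [-0.2806 -0.2861  0.2035] F [ 0.6 -0.2  0. ] g 0.33
shift [-0.6188  0.607   0.145 ] turn [-0.0002  0.0002  0.    ]
```

```bash
python3 -m creep '[[0,-0.09,0.09,0.02,0,0,0],[0,-0.18,0.18,0.05,0,0,0],[0,-0.27,0.27,0.07,0,0,0],[0,-0.36,0.36,0.09,0,0,0],[0,-0.45,0.45,0.11,0,0,0]]';python3 plan.py -0.095 -0.104 0.16
```

```text
time_s: 1.95
tcp_pos: [0.4873, -0.1017, 0.1706]
ee_rot: [[-0.976, -0.217, 0.002], [-0.217, 0.976, -0.0], [-0.002, -0.001, -1.0]]
wrist_force: [0.5, -1.4, -0.3]
gripper_width: 0.018
t 1.95 loc [-0.1445 -0.1495  0.1706] F [ 0.5 -1.4 -0.3] g 0.02
shift [-0.1649  0.1514  0.0355] turn [-0.0002  0.0005  0.0002]
```

```bash
python3 -m creep '[[0,-0.09,0.09,0.02,0,0,0],[0,-0.165,0.151,0.035,0,0,0],[0,-0.165,0.151,0.13,0,0,0],[0,-0.165,0.151,0.23,0,0,0],[0,-0.165,0.151,0.27,0,0,0]]';python3 plan.py -0.095 -0.104 0.047; python3 - <<'E'
from ov import *
s=r.capture("scene");t=r.capture("top")
p=(.596,.0755,np.radians(12.5));sl=(.05,0,0)
ov("scene",s,p,sl,(255,190,475,370),3.6,"pics/s_1.png");ov("top",t,p,sl,(175,75,315,205),4.5,"pics/t_1.png")
E
```

```text
time_s: 2.37
tcp_pos: [0.5241, -0.0461, 0.0863]
ee_rot: [[-0.976, -0.217, -0.004], [-0.217, 0.976, -0.001], [0.004, 0.0, -1.0]]
wrist_force: [-0.7, -0.0, 0.2]
gripper_width: 0.003
t 2.37 loc [-0.0965 -0.1032  0.0863] F [-0.7 -0.   0.2] g 0.0
shift [-0.0054 -0.0028  0.131 ] turn [ 0.0001 -0.0012  0.0003]
```

View pics/s_1.png

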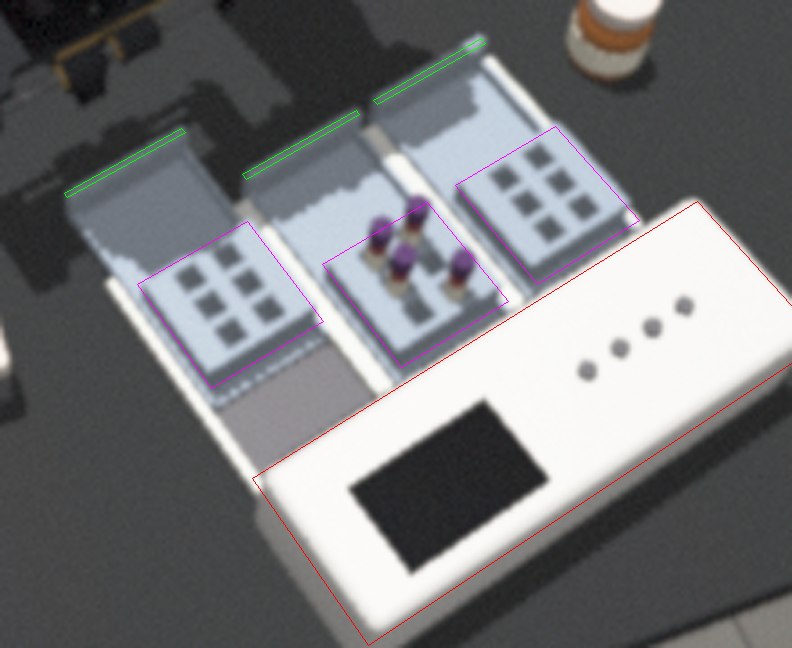

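View pics/t_1.png

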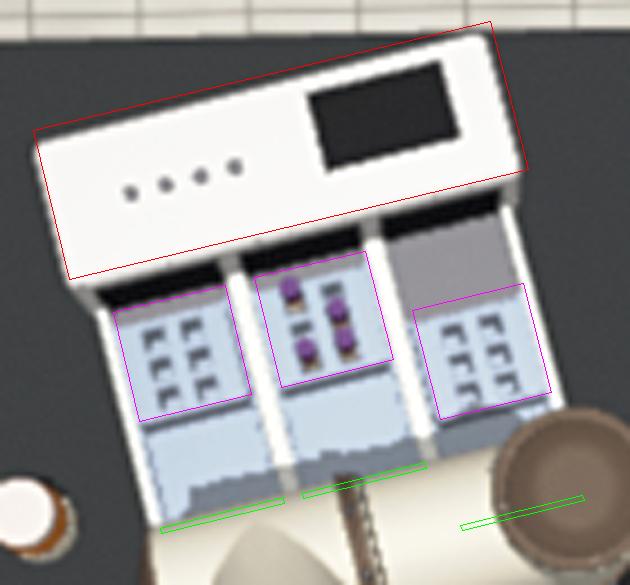

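The fingers, at about (90,75) in the scene zoom, hang in front of the open tray's lip at (65–185, 195–130). Next I'll lower them and approach.

```bash
python3 -m creep '[[0,-0.005,-0.003,0.08,0,0,0],[0,-0.005,-0.003,0.131,0,0,0],[0,-0.005,-0.003,0.131,0,0,0],[0,-0.04,-0.003,0.131,0,0,0],[0,-0.07,-0.003,0.131,0,0,0]]';python3 plan.py -0.02 -0.104 0.047
```

```text
time_s: 2.88
tcp_pos: [0.5471, -0.043, 0.0498]
ee_rot: [[-0.976, -0.218, -0.0], [-0.218, 0.976, -0.001], [0.0, -0.001, -1.0]]
wrist_force: [0.9, -0.2, 0.5]
gripper_width: 0.005
t 2.88 loc [-0.0734 -0.1051  0.0498] F [ 0.9 -0.2  0.5] g 0.01
shift [-0.1779  0.0034  0.0094] turn [-0.0004 -0.0001  0.0005]
```

```bash
python3 -m creep '[[0,-0.02,0.003,0.01,0,0,0],[0,-0.04,0.003,0.01,0,0,0],[0,-0.06,0.003,0.01,0,0,0],[0,-0.08,0.003,0.01,0,0,0],[0,-0.1,0.003,0.01,0,0,0]]';python3 plan.py -0.014 -0.104 0.047
```

```text
time_s: 3.3
tcp_pos: [0.5763, -0.0356, 0.047]
ee_rot: [[-0.976, -0.218, -0.001], [-0.218, 0.976, -0.001], [0.001, -0.001, -1.0]]
wrist_force: [-2.7, 0.2, 2.8]
gripper_width: 0.009
t 3.3 loc [-0.0433 -0.1042  0.047 ] F [-2.7  0.2  2.8] g 0.01
shift [-0.0977  0.0004 -0.0001] turn [-0.0003 -0.0004  0.0004]
```

```bash
python3 -m creep '[[0,-0.015,0,0,0,0,0],[0,-0.03,0,0,0,0,0],[0,-0.045,0,0,0,0,0],[0,-0.06,0,0,0,0,0],[0,-0.07,0,0,0,0,0]]';python3 plan.py -0.014 -0.104 0.047
```

```text
time_s: 3.72
tcp_pos: [0.5973, -0.0307, 0.0469]
ee_rot: [[-0.976, -0.218, -0.001], [-0.218, 0.976, -0.001], [0.001, -0.001, -1.0]]
wrist_force: [-1.9, 0.1, 1.3]
gripper_width: 0.001
t 3.72 loc [-0.0217 -0.104   0.0469] F [-1.9  0.1  1.3] g 0.0
shift [-0.0258 -0.0001 -0.0005] turn [-0.0003 -0.0004  0.0005]
```

```bash
python3 -m creep '[[0,-0.01,0,0,0,0,0],[0,-0.016,0,0,0,0,0],[0,-0.02,0,0,0,0,0]]';python3 plan.py -0.014 -0.104 0.047
```

```text
time_s: 3.97
tcp_pos: [0.6034, -0.0293, 0.0468]
ee_rot: [[-0.976, -0.218, -0.001], [-0.218, 0.976, -0.001], [0.001, -0.001, -1.0]]
wrist_force: [-2.3, 0.8, 1.2]
gripper_width: 0.007
t 3.97 loc [-0.0154 -0.1039  0.0468] F [-2.3  0.8  1.2] g 0.01
shift [-0.0048 -0.0002 -0.0008] turn [-0.0003 -0.0003  0.0005]
```

```bash
python3 -m creep '[[0,-0.004,0,0,0,0,0],[0,-0.007,0,0,0,0,0]]';python3 plan.py -0.01 -0.104 0.047;  python3 -m creep '[[0,-0.004,0,0,0,0,0],[0,-0.007,0,0,0,0,0]]'; python3 plan.py -0.01 -0.104 0.047
```

```text
time_s: 4.13
tcp_pos: [0.6056, -0.0288, 0.0468]
ee_rot: [[-0.976, -0.218, -0.001], [-0.218, 0.976, -0.001], [0.001, -0.001, -1.0]]
wrist_force: [-2.3, 0.9, 1.8]
gripper_width: 0.004
t 4.13 loc [-0.0132 -0.1039  0.0468] F [-2.3  0.9  1.8] g 0.0
shift [-0.0108 -0.0003 -0.0008] turn [-0.0003 -0.0003  0.0005]
time_s: 4.3
tcp_pos: [0.6066, -0.0286, 0.0466]
ee_rot: [[-0.976, -0.218, -0.004], [-0.218, 0.976, -0.002], [0.004, -0.001, -1.0]]
wrist_force: [-5.8, -0.6, 3.9]
gripper_width: 0.01
t 4.3 loc [-0.0122 -0.1039  0.0466] F [-5.8 -0.6  3.9] g 0.01
shift [-0.0074 -0.0003 -0.0012] turn [-0.0003 -0.0012  0.0004]
```

```bash
python3 -m creep '[[0,-0.004,0,0,0,0,0],[0,-0.008,0,0,0,0,0],[0,-0.008,0,0,0,0,0]]'; python3 plan.py -0.05 -0.104 0.047
```

```text
time_s: 4.55
tcp_pos: [0.6067, -0.0286, 0.0466]
ee_rot: [[-0.976, -0.217, -0.009], [-0.217, 0.976, -0.003], [0.009, -0.001, -1.0]]
wrist_force: [-7.1, -0.6, 5.2]
gripper_width: 0.006
t 4.55 loc [-0.0121 -0.104   0.0466] F [-7.1 -0.6  5.2] g 0.01
shift [ 0.1264  0.     -0.0002] turn [-0.0002 -0.0029  0.0003]
```

The tray has stopped moving and the force is rising, so it is home. I'll back off and lift.

```bash
python3 -m creep '[[0,0.03,0,0,0,0,0],[0,0.08,0,0,0,0,0],[0,0.12,0,-0.03,0,0,0],[0,0.12,0,-0.15,0,0,0],[0,0.12,0,-0.28,0,0,0]]'; python3 -m creep '[[0,0.1,0,-0.02,0,0,0],[0,0.2,0,-0.02,0,0,0],[0,0.3,0,-0.02,0,0,0]]';python3 - <<'E'
from ov import *
s=r.capture("scene");t=r.capture("top")
p=(.596,.0755,np.radians(12.5));sl=(.0,0,0)
crop("s",s,255,180,475,360,3.6,"pics/s_2.png");ov("top",t,p,sl,(175,75,315,205),4.5,"pics/t_2.png")
E
python3 plan.py 0.038 0 0.15
```

```text
time_s: 4.97
tcp_pos: [0.5708, -0.0367, 0.1299]
ee_rot: [[-0.976, -0.217, -0.012], [-0.217, 0.976, -0.003], [0.013, -0.0, -1.0]]
wrist_force: [2.2, -0.1, -0.6]
gripper_width: 0.005
time_s: 5.22
tcp_pos: [0.4834, -0.0561, 0.1381]
ee_rot: [[-0.976, -0.217, -0.007], [-0.217, 0.976, -0.002], [0.007, -0.001, -1.0]]
wrist_force: [0.1, -0.9, 0.7]
gripper_width: 0.009
t 5.32 loc [-0.1429 -0.1041  0.1373] F [-0.6 -0.8  0.2] g 0.0
shift [-0.6019  0.3475 -0.0499] turn [ 0.0001 -0.0041 -0.0003]
```

View pics/s_2.png

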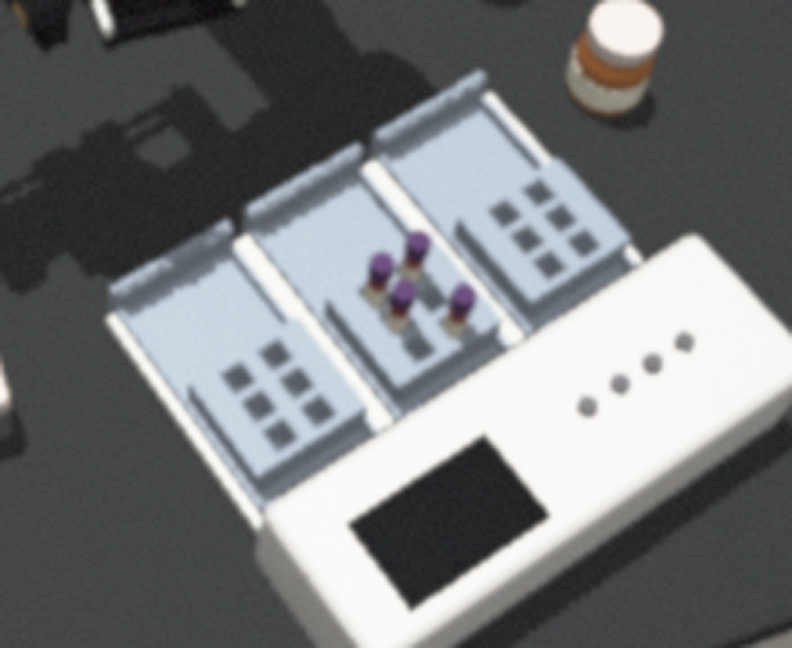

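View pics/t_2.png

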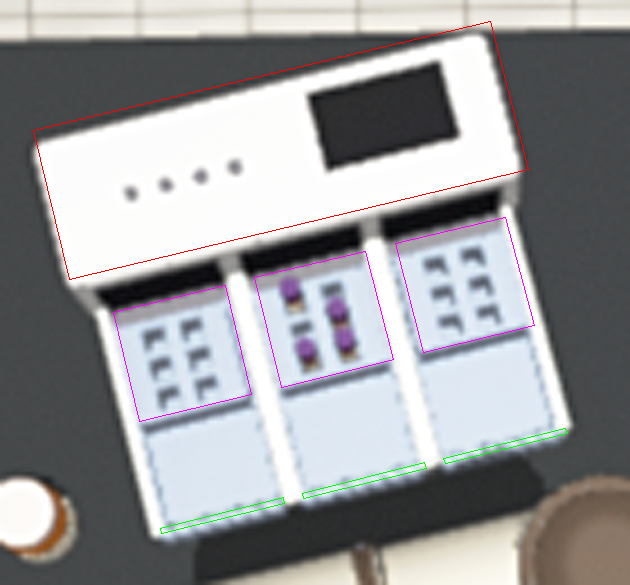

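The open tray is now in line with the other two, so all lips are level and home. The lips sit at (110–230, 295–228), (245–358, 215–150) and (375–485, 140–75). Next I'll move above the finger space of the tube tray.

```bash
python3 -m creep '[[0,0,0.09,-0.05,0,-0.004,0],[0,0,0.18,-0.05,0,-0.004,0],[0,-0.06,0.27,-0.05,0,-0.004,0],[0,-0.15,0.34,-0.05,0,-0.004,0],[0,-0.25,0.348,-0.05,0,-0.004,0]]'; python3 plan.py 0.038 0 0.15
```

```text
time_s: 5.73
tcp_pos: [0.5312, 0.0643, 0.1525]
ee_rot: [[-0.976, -0.219, 0.004], [-0.219, 0.976, 0.002], [-0.005, 0.001, -1.0]]
wrist_force: [-0.1, 0.0, 0.7]
gripper_width: 0.006
t 5.73 loc [-0.0657  0.0031  0.1525] F [-0.1  0.   0.7] g 0.01
shift [-0.3455 -0.0114  0.01  ] turn [0.0004 0.0015 0.0009]
```

```bash
python3 -m creep '[[0,-0.1,-0.01,0.01,0,0.0015,0.001],[0,-0.2,-0.011,0.01,0,0.0015,0.001],[0,-0.28,-0.011,0.01,0,0.0015,0.001],[0,-0.345,-0.011,0.01,0,0.0015,0.001],[0,-0.345,-0.011,0.01,0,0.0015,0.001]]'; python3 plan.py 0.037 0 0.047
```

```text
time_s: 6.15
tcp_pos: [0.6376, 0.085, 0.1493]
ee_rot: [[-0.976, -0.216, 0.004], [-0.216, 0.976, 0.002], [-0.005, 0.001, -1.0]]
wrist_force: [0.5, 0.1, 0.5]
gripper_width: 0.003
t 6.15 loc [0.0426 0.0003 0.1493] F [0.5 0.1 0.5] g 0.0
shift [ 0.0204 -0.0012  0.3409] turn [0.0003 0.0015 0.    ]
```

```bash
python3 -m creep '[[0,0.02,0,0,0,0.001,0],[0,0.02,0,0.06,0,0.001,0],[0,0.02,0,0.13,0,0.001,0],[0,0.02,0,0.19,0,0.001,0],[0,0.02,0,0.2,0,0.001,0]]'; python3 - <<'E'
from ov import *
s=r.capture("scene")
crop("s",s,255,140,475,320,3.6,"pics/s_3.png")
E
python3 plan.py 0.037 0 0.047
```

```text
time_s: 6.57
tcp_pos: [0.6292, 0.0831, 0.086]
ee_rot: [[-0.976, -0.216, -0.004], [-0.216, 0.976, 0.0], [0.004, 0.001, -1.0]]
wrist_force: [-0.8, -0.2, -0.4]
gripper_width: 0.005
t 6.62 loc [0.0348 0.0002 0.0871] F [ 0.2 -0.6  0.1] g 0.0
shift [-0.0075 -0.0006  0.1337] turn [ 0.0002 -0.0008 -0.0001]
```

View pics/s_3.png

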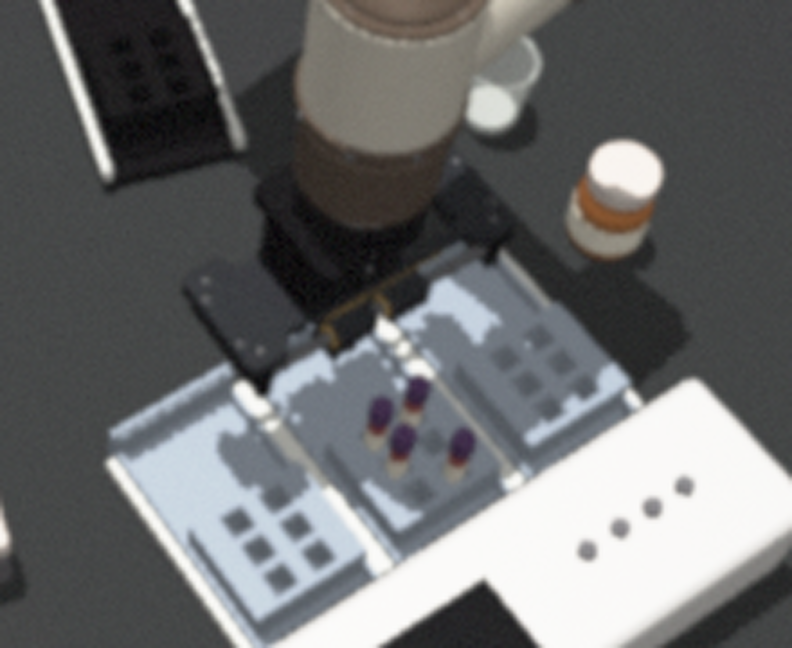

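The hand covers the lip, with the dark fingertips at about (330–430, 340–285). They look wider than I expected, so I'll overlay the expected finger box.

```bash
python3 - <<'E'
from h import *
s=r.sense();R=s["ee_rot"];p=s["tcp_pos"]
im=r.capture("scene");x0,y0=320,190;k=8
c=cv2.resize(im[y0:y0+70,x0:x0+95],None,fx=k,fy=k,interpolation=cv2.INTER_CUBIC)
for z,col in((.017,(0,255,0)),(-.02,(0,255,255)),(-.055,(0,0,255))):
    hx,hy=(.0095,.015) if z>-.05 else (.0375,.095)
    q=np.array([p+R@np.array([a,b,z]) for a,b in((-hx,-hy),(hx,-hy),(hx,hy),(-hx,hy))])
    u=(proj("scene",q)+.5-[x0,y0])*k;cv2.polylines(c,[u.astype(int)],True,col,1)
cv2.imwrite("pics/z3.png",c)
E
```

```text
(no output)
```

View pics/z3.png

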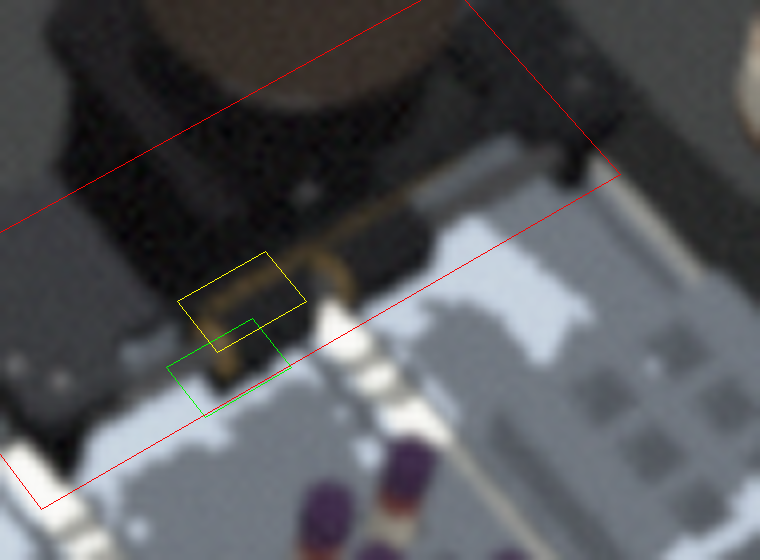

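The tip block at (215–310, 380–340) fits the box, but a second dark shape to its right needs checking. I'll lift away and look at the hand in the open.

```bash
python3 -m creep '[[0,0,0,-0.1,0,0,0],[0,0,0,-0.2,0,0,0],[0,0.05,0,-0.33,0,0,0],[0,0.1,0,-0.46,0,0,0],[0,0.15,0,-0.55,0,0,0]]'; python3 - <<'E'
from h import *
s=r.sense();R=s["ee_rot"];p=s["tcp_pos"]
im=r.capture("scene");x0,y0=250,70;k=5
c=cv2.resize(im[y0:y0+120,x0:x0+150],None,fx=k,fy=k,interpolation=cv2.INTER_CUBIC)
c=np.clip(c.astype(float)*2.2,0,255).astype(np.uint8)
for z,col in((.017,(0,255,0)),(-.02,(0,255,255)),(-.055,(0,0,255))):
    hx,hy=(.0095,.015) if z>-.05 else (.0375,.095)
    q=np.array([p+R@np.array([a,b,z]) for a,b in((-hx,-hy),(hx,-hy),(hx,hy),(-hx,hy))])
    u=(proj("scene",q)+.5-[x0,y0])*k;cv2.polylines(c,[u.astype(int)],True,col,1)
cv2.imwrite("pics/z4.png",c)
print(p)
E
```

```text
time_s: 7.08
tcp_pos: [0.5881, 0.0736, 0.2597]
ee_rot: [[-0.976, -0.217, 0.008], [-0.217, 0.976, 0.002], [-0.009, 0.0, -1.0]]
wrist_force: [0.1, 0.2, 0.8]
gripper_width: 0.009
[0.58808334 0.07361181 0.25974195]
```

View pics/z4.png

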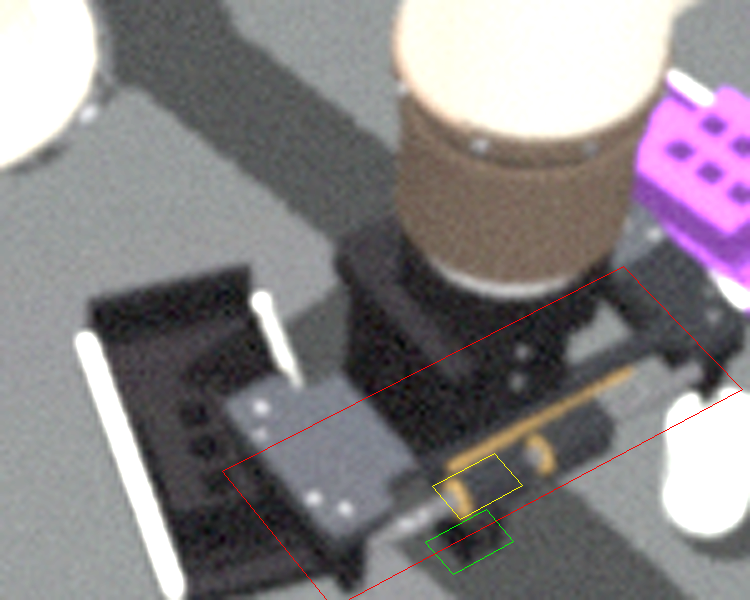

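The hand is as specified. The second shape is an actuator on the gripper body, well above the fingertips, and the tips match the expected box. Going back down.

```bash
python3 -m creep '[[0,-0.08,0,0.02,0,0,0],[0,-0.14,0,0.1,0,0,0],[0,-0.155,0,0.22,0,0,0],[0,-0.155,0,0.34,0,0,0],[0,-0.155,0,0.46,0,0,0]]'; python3 plan.py 0.037 0 0.047
```

```text
time_s: 7.55
tcp_pos: [0.6366, 0.0842, 0.1294]
ee_rot: [[-0.976, -0.218, 0.021], [-0.218, 0.976, 0.005], [-0.022, 0.001, -1.0]]
wrist_force: [0.6, 0.8, -0.6]
gripper_width: 0.006
t 7.55 loc [ 0.0415 -0.0003  0.1294] F [ 0.6  0.8 -0.6] g 0.01
shift [0.0211 0.0008 0.2742] turn [0.0002 0.0069 0.0005]
```

```bash
python3 -m creep '[[0,0.02,0,0,0,0.007,0],[0,0.02,0,0.05,0,0.007,0],[0,0.02,0,0.1,0,0.007,0],[0,0.02,0,0.13,0,0.007,0],[0,0.02,0,0.13,0,0.007,0]]'; python3 plan.py 0.037 0 0.047
```

```text
time_s: 7.97
tcp_pos: [0.6313, 0.083, 0.0905]
ee_rot: [[-0.976, -0.218, -0.001], [-0.218, 0.976, 0.0], [0.001, 0.001, -1.0]]
wrist_force: [-0.2, -0.8, -0.1]
gripper_width: 0.002
t 7.97 loc [ 0.0361 -0.0003  0.0905] F [-0.2 -0.8 -0.1] g 0.0
shift [-0.0033  0.0008  0.1451] turn [ 0.0002 -0.0004  0.0005]
```

```bash
python3 -m creep '[[0,-0.003,0.001,0.04,0,0,0],[0,-0.003,0.001,0.08,0,0,0],[0,-0.003,0.001,0.115,0,0,0],[0,-0.003,0.001,0.14,0,0,0],[0,-0.003,0.001,0.145,0,0,0]]'; python3 plan.py 0.016 0 0.046
```

```text
time_s: 8.38
tcp_pos: [0.6309, 0.0832, 0.0449]
ee_rot: [[-0.976, -0.218, -0.005], [-0.218, 0.976, -0.001], [0.005, 0.0, -1.0]]
wrist_force: [-0.3, -0.8, -0.8]
gripper_width: 0.005
t 8.38 loc [ 0.0357 -0.0001  0.0449] F [-0.3 -0.8 -0.8] g 0.01
shift [ 0.0656  0.0003 -0.0033] turn [ 0.0001 -0.0015  0.0004]
```

```bash
python3 -m creep '[[0,0.012,0,-0.004,0,0,0],[0,0.024,0,-0.004,0,0,0],[0,0.036,0,-0.004,0,0,0],[0,0.048,0,-0.004,0,0,0],[0,0.058,0,-0.004,0,0,0]]'; python3 plan.py -0.095 0 0.046;python3 -m creep '[[0,0.01,0,0,0,0,0],[0,0.02,0,0,0,0,0],[0,0.03,0,0,0,0,0]]'; python3 plan.py -0.095 0 0.046
```

```text
time_s: 8.8
tcp_pos: [0.6136, 0.0793, 0.0468]
ee_rot: [[-0.976, -0.218, -0.004], [-0.218, 0.976, -0.0], [0.004, 0.0, -1.0]]
wrist_force: [-0.3, 0.0, 0.2]
gripper_width: 0.007
t 8.8 loc [ 0.018  -0.0001  0.0468] F [-0.3  0.   0.2] g 0.01
shift [0.3766 0.0008 0.0041] turn [ 0.0001 -0.0013  0.0004]
time_s: 9.05
tcp_pos: [0.6056, 0.0776, 0.0474]
ee_rot: [[-0.976, -0.218, -0.001], [-0.218, 0.976, 0.0], [0.001, 0.001, -1.0]]
wrist_force: [3.0, -0.2, 0.4]
gripper_width: 0.004
t 9.05 loc [ 0.0098 -0.      0.0474] F [ 3.  -0.2  0.4] g 0.0
shift [0.3493 0.0006 0.0051] turn [ 0.0002 -0.0004  0.0006]
```

Contact at 3 N, and the tray is following. I'll keep drawing gently at about 45 mm/s.

```bash
python3 -m creep '[[0,0.012,0,0.002,0,0,0],[0,0.024,0,0.002,0,0,0],[0,0.036,0,0.002,0,0,0],[0,0.048,0,0.002,0,0,0],[0,0.06,0,0.002,0,0,0]]'; python3 plan.py -0.095 0 0.046;python3 -m creep '[[0,0.012,0,0,0,0,0],[0,0.024,0,0,0,0,0],[0,0.036,0,0,0,0,0],[0,0.048,0,0,0,0,0],[0,0.06,0,0,0,0,0]]'; python3 plan.py -0.095 0 0.046
```

```text
time_s: 9.47
tcp_pos: [0.588, 0.0736, 0.0472]
ee_rot: [[-0.976, -0.218, -0.001], [-0.218, 0.976, 0.0], [0.0, 0.0, -1.0]]
wrist_force: [2.3, -0.5, 2.6]
gripper_width: 0.003
t 9.47 loc [-0.0082 -0.0001  0.0472] F [ 2.3 -0.5  2.6] g 0.0
shift [0.2894 0.0008 0.0041] turn [ 0.0002 -0.0001  0.0006]
time_s: 9.88
tcp_pos: [0.5701, 0.0695, 0.0472]
ee_rot: [[-0.976, -0.218, -0.001], [-0.218, 0.976, 0.0], [0.001, 0.0, -1.0]]
wrist_force: [3.1, -1.2, 0.3]
gripper_width: 0.003
t 9.88 loc [-0.0266 -0.0002  0.0472] F [ 3.1 -1.2  0.3] g 0.0
shift [0.228  0.0013 0.004 ] turn [ 0.0001 -0.0002  0.0006]
```

```bash
python3 -m creep '[[0,0.012,0,0,0,0,0],[0,0.024,0,0,0,0,0],[0,0.036,0,0,0,0,0],[0,0.048,0,0,0,0,0],[0,0.06,0,0,0,0,0]]'; python3 plan.py -0.095 0 0.046;python3 -m creep '[[0,0.012,0,0,0,0,0],[0,0.024,0,0,0,0,0],[0,0.036,0,0,0,0,0],[0,0.048,0,0,0,0,0],[0,0.06,0,0,0,0,0]]'; python3 plan.py -0.095 0 0.046
```

```text
time_s: 10.3
tcp_pos: [0.5521, 0.0654, 0.0471]
ee_rot: [[-0.976, -0.218, -0.001], [-0.218, 0.976, 0.0], [0.001, 0.0, -1.0]]
wrist_force: [2.0, -1.0, 0.7]
gripper_width: 0.004
t 10.3 loc [-0.045  -0.0003  0.0471] F [ 2.  -1.   0.7] g 0.0
shift [0.1665 0.0014 0.0039] turn [ 0.0001 -0.0002  0.0006]
time_s: 10.72
tcp_pos: [0.5341, 0.0614, 0.0471]
ee_rot: [[-0.976, -0.218, -0.001], [-0.218, 0.976, 0.0], [0.001, 0.0, -1.0]]
wrist_force: [3.2, -1.4, 1.5]
gripper_width: 0.005
t 10.72 loc [-0.0635 -0.0003  0.0471] F [ 3.2 -1.4  1.5] g 0.01
shift [0.1051 0.0014 0.0037] turn [ 0.0001 -0.0003  0.0006]
```

```bash
python3 -m creep '[[0,0.012,0,0,0,0,0],[0,0.024,0,0,0,0,0],[0,0.036,0,0,0,0,0],[0,0.048,0,0,0,0,0],[0,0.06,0,0,0,0,0]]'; python3 plan.py -0.095 0 0.046;python3 -m creep '[[0,0.008,0,0,0,0,0],[0,0.016,0,0,0,0,0],[0,0.024,0,0,0,0,0]]'; python3 plan.py -0.095 0 0.046
```

```text
time_s: 11.13
tcp_pos: [0.5162, 0.0574, 0.0471]
ee_rot: [[-0.976, -0.218, -0.001], [-0.218, 0.976, 0.0], [0.001, 0.0, -1.0]]
wrist_force: [2.2, -1.7, 0.7]
gripper_width: 0.006
t 11.13 loc [-0.0818 -0.0004  0.0471] F [ 2.2 -1.7  0.7] g 0.01
shift [0.0439 0.0013 0.0037] turn [ 0.0001 -0.0003  0.0006]
time_s: 11.38
tcp_pos: [0.5089, 0.0558, 0.0471]
ee_rot: [[-0.976, -0.218, -0.001], [-0.218, 0.976, 0.0], [0.001, 0.0, -1.0]]
wrist_force: [2.4, -1.8, 0.8]
gripper_width: 0.003
t 11.38 loc [-0.0893 -0.0004  0.0471] F [ 2.4 -1.8  0.8] g 0.0
shift [0.019  0.0013 0.0036] turn [ 0.0001 -0.0003  0.0006]
```

```bash
python3 -m creep '[[0,0.005,0,0,0,0,0],[0,0.01,0,0,0,0,0],[0,0.014,0,0,0,0,0]]'; python3 plan.py -0.095 0 0.046;python3 -m creep '[[0,0.004,0,0,0,0,0],[0,0.008,0,0,0,0,0]]'; python3 plan.py -0.095 0 0.046;python3 -m creep '[[0,0.004,0,0,0,0,0],[0,0.008,0,0,0,0,0]]'; python3 plan.py -0.095 0 0.046
```

```text
time_s: 11.63
tcp_pos: [0.5048, 0.0549, 0.0471]
ee_rot: [[-0.976, -0.218, -0.001], [-0.218, 0.976, 0.0], [0.001, 0.0, -1.0]]
wrist_force: [3.8, -1.4, -1.7]
gripper_width: 0.006
t 11.63 loc [-0.0935 -0.0004  0.0471] F [ 3.8 -1.4 -1.7] g 0.01
shift [0.0049 0.0012 0.0036] turn [ 0.0001 -0.0002  0.0006]
time_s: 11.8
tcp_pos: [0.5046, 0.0551, 0.0474]
ee_rot: [[-0.976, -0.219, 0.004], [-0.219, 0.976, 0.002], [-0.005, 0.001, -1.0]]
wrist_force: [8.4, -1.5, -4.3]
gripper_width: 0.007
t 11.8 loc [-0.0937 -0.0002  0.0474] F [ 8.4 -1.5 -4.3] g 0.01
shift [0.0044 0.0005 0.0046] turn [0.0002 0.0015 0.0009]
time_s: 11.97
tcp_pos: [0.5045, 0.0553, 0.0476]
ee_rot: [[-0.975, -0.22, 0.009], [-0.22, 0.975, 0.003], [-0.01, 0.001, -1.0]]
wrist_force: [9.0, -2.4, -5.1]
gripper_width: 0.004
t 11.97 loc [-0.0937  0.0001  0.0476] F [ 9.  -2.4 -5.1] g 0.0
shift [ 0.0042 -0.0003  0.0054] turn [0.0004 0.0032 0.0012]
```

It's at the stop: 9 N and no further motion. I'll ease off the lip, then lift straight up.

```bash
python3 -m creep '[[0,0,0,0,0,0,0],[0,-0.02,0,0,0,0,0],[0,-0.04,0,0,0,0.003,0],[0,-0.04,0,-0.01,0,0.003,0],[0,-0.04,0,-0.06,0,0.003,0]]'; python3 -m creep '[[0,0,0,-0.1,0,0,0],[0,0,0,-0.2,0,0,0],[0,0,0,-0.32,0,0,0],[0,0,0,-0.45,0,0,0],[0,0.05,0,-0.55,0,0,0]]';python3 -m creep '[[0,0.1,-0.05,0,0,0,0],[0,0.15,-0.15,0,0,0,0],[0,0.15,-0.28,0,0,0,0],[0,0.15,-0.4,0,0,0,0],[0,0.15,-0.5,0,0,0,0]]'; python3 - <<'E'
from ov import *
s=r.capture("scene");t=r.capture("top")
p=(.597,.0758,np.radians(12.5));sl=(0,.11,0)
ov("scene",s,p,sl,(255,170,475,350),3.6,"pics/s_5.png");ov("top",t,p,sl,(175,75,315,225),4,"pics/t_5.png")
E
python3 plan.py -0.095 0 0.046
```

```text
time_s: 12.38
tcp_pos: [0.5144, 0.0574, 0.0637]
ee_rot: [[-0.976, -0.219, -0.006], [-0.219, 0.976, -0.001], [0.006, 0.001, -1.0]]
wrist_force: [0.0, 0.3, -0.8]
gripper_width: 0.006
time_s: 12.8
tcp_pos: [0.5025, 0.0547, 0.2318]
ee_rot: [[-0.976, -0.219, -0.003], [-0.219, 0.976, -0.0], [0.003, 0.0, -1.0]]
wrist_force: [1.2, -1.3, 0.7]
gripper_width: 0.002
time_s: 13.22
tcp_pos: [0.4909, -0.1032, 0.2324]
ee_rot: [[-0.976, -0.219, -0.003], [-0.219, 0.976, 0.0], [0.003, 0.001, -1.0]]
wrist_force: [1.1, 0.1, 0.4]
gripper_width: 0.003
t 13.32 loc [-0.1411 -0.1531  0.2317] F [ 0.8 -0.1 -0.9] g 0.0
shift [-0.1555  0.5103  0.6184] turn [ 0.0002 -0.0015 -0.0006]
```

View pics/s_5.png

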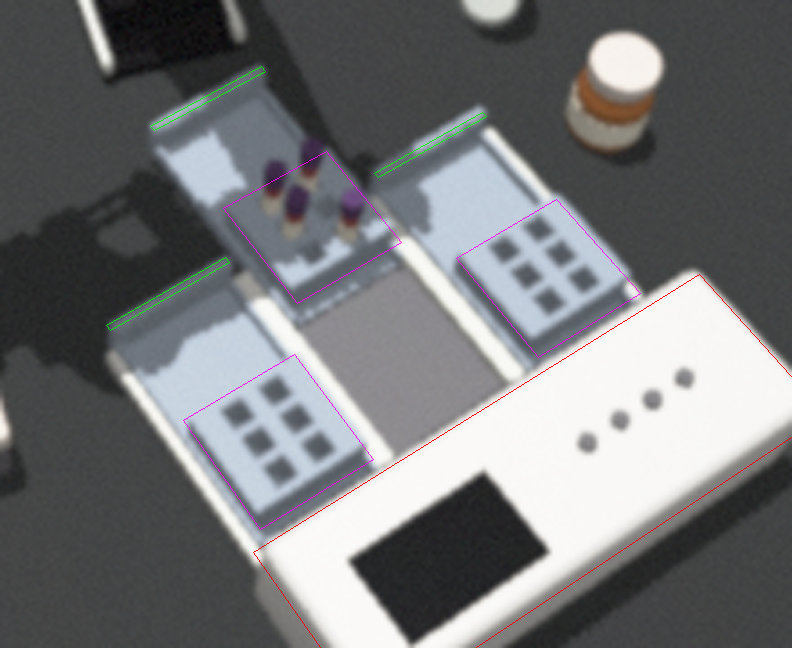

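View pics/t_5.png

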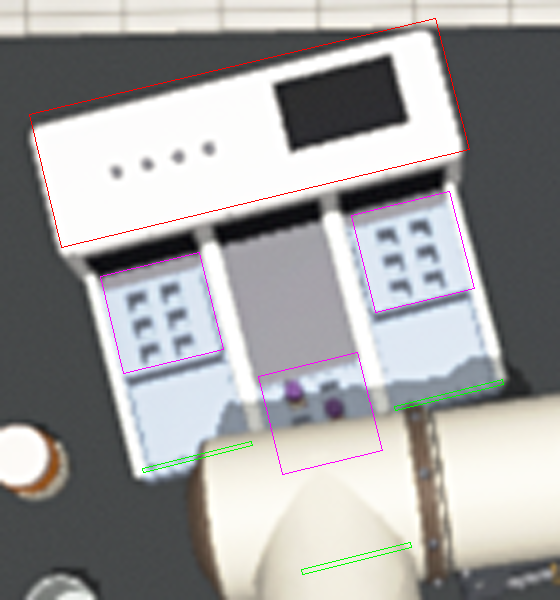

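The scene view shows the tube tray at the 110 mm overlay, with its lip at (152–265, 128–68). All four tubes are upright, the other two trays are home, and the hand is clear. I'll let the arm settle and hand in.

```bash
python3 -m creep '[[0,0,0,0,0,0,0],[0,0,0,0,0,0,0],[0,0,0,0,0,0,0]]'; python3 -c "
from station import r
print(r.finish_job())"
```

```text
time_s: 13.57
tcp_pos: [0.4911, -0.1038, 0.2316]
ee_rot: [[-0.977, -0.215, -0.006], [-0.215, 0.977, -0.0], [0.005, 0.001, -1.0]]
wrist_force: [-0.0, 0.1, 0.5]
gripper_width: 0.007
the job is handed in; nothing more can be done
None
```

I pushed the empty tray home with shut fingertips, then hooked them behind the lip of the tube tray and drew it out to its stop. The job was handed in at about 13.6 s of the 51 s allowed; no verdict was reported.

- **Empty tray:** I pushed until it stopped moving and the force rose to about 7 N. Afterwards its lip was in line with the other two.
- **Tube tray:** I drew it at about 45 mm/s with 2–4 N. It stopped at 9 N, where the 110 mm overlay fits it in the scene picture.
- **Last checks:** the final scene picture shows the four tubes upright and the other two trays home, and I saw no sign that the jar had moved. I did not check the tip box or beaker again closely, but the hand did not go near them. The hand is raised clear, with almost no force on the wrist.
- **Disagreement:** the two cameras differ by about 4 mm along the rail, so I used a value in between and relied on contact force at both stops. The final top view of the tube tray's lip was blocked by the arm, so its position was confirmed only from the scene camera, the force and the distance moved.

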